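# Roll the cap strips home on a 96-well plate

## Task

Take the hand roller from its rest and roll it slowly across the sheet of cap strips on the plate, end to end with a steady push of about 12 N (enough to press all six strips fully home, but never over 25 N, which cracks the plate), touching plate and strips with nothing but the roller. Then park the roller upright in its rest as you found it, let go, and leave everything else on the bench alone.

Things in the scene. Friction and masses are not known exactly. Their poses are not given: they have to be found in the camera images.
- roller: Hand roller, 0.3 to 0.4 kg, parked upright in its rest. Origin: centre of the drum axle. The black rubber drum, diameter 40, length 84, turns freely about the roller's y. Above it an aluminium guard plate, 84 (x) x 100 (y), from 26 to 32 above the origin; on that an upright wooden grip, 22 (x) x 36 (y), from 32 to 88 above the origin. It may be used either way round.
- roller_grip (a point): Middle of the roller's wooden grip, 62 mm above the axle (roller's z). Grasp it here from above across its 22 mm, fingers closing along the roller's x, which is the rolling direction.
- drum (a joint): Turning angle of the roller's drum about its axle in rad, 0 at the start; rolling 20 mm turns it 1 rad. Either sense will do.
- rest: Grey plastic trough fixed to the bench, open above and at its ends, 96 (x) x 112 (y) mm. Origin: centre of its underside. Two walls run along its y, centred at x = -32 and +32, 6 thick, 100 long, tops 56 above the origin; the slot between is 58 wide.
- rest_slot (a point): Where the roller's origin sits when parked, 30 mm above the rest's origin: the drum hangs in the slot, the guard plate lies on both wall tops, the roller's y is along the rest's y (either way round).
- stand: Levelling stand fixed to the bench; aluminium base 150 (x) x 104 (y) x 22 mm, origin at the centre of its underside. It carries a steel deck with a white 96-well plate (128 x 86) under a flat sheet of six white cap strips. Roll along the stand's x, axle along its y. Plate and strips may be touched only with the roller; a total push above 25 N cracks the plate.
- sheet (a point): Nominal centre of the sheet of strips (108 mm along the stand's x, 76 along y), 64 mm above the stand's origin. The deck's height screw is reset each time and not measured: with strips home the sheet's top lies within 7 mm above or below this point, proud strips up to 4 higher; it may slope along x by up to 0.015 rad (level along y). Find the surface by feel.
- strip1 (a joint): How far cap strip 1 is pressed in, in m: starts at 0 to 0.0006 (standing proud), 0.004 is fully home at its stop. The strip is 17 (x) x 76 (y) and lies at x = -45 mm in the stand's frame. It moves straight down against about 6.5 N of friction plus a drag of 120 N per m/s (so it needs a slow roll, about 10 to 20 mm/s, under 10 to 15 N) and stays where it is left.
- strip2 (a joint): How far cap strip 2 is pressed in, in m: starts at 0 to 0.0006 (standing proud), 0.004 is fully home at its stop. The strip is 17 (x) x 76 (y) and lies at x = -27 mm in the stand's frame. It moves straight down against about 6.5 N of friction plus a drag of 120 N per m/s (so it needs a slow roll, about 10 to 20 mm/s, under 10 to 15 N) and stays where it is left.
- strip3 (a joint): How far cap strip 3 is pressed in, in m: starts at 0 to 0.0006 (standing proud), 0.004 is fully home at its stop. The strip is 17 (x) x 76 (y) and lies at x = -9 mm in the stand's frame. It moves straight down against about 6.5 N of friction plus a drag of 120 N per m/s (so it needs a slow roll, about 10 to 20 mm/s, under 10 to 15 N) and stays where it is left.
- strip4 (a joint): How far cap strip 4 is pressed in, in m: starts at 0 to 0.0006 (standing proud), 0.004 is fully home at its stop. The strip is 17 (x) x 76 (y) and lies at x = +9 mm in the stand's frame. It moves straight down against about 6.5 N of friction plus a drag of 120 N per m/s (so it needs a slow roll, about 10 to 20 mm/s, under 10 to 15 N) and stays where it is left.
- strip5 (a joint): How far cap strip 5 is pressed in, in m: starts at 0 to 0.0006 (standing proud), 0.004 is fully home at its stop. The strip is 17 (x) x 76 (y) and lies at x = +27 mm in the stand's frame. It moves straight down against about 6.5 N of friction plus a drag of 120 N per m/s (so it needs a slow roll, about 10 to 20 mm/s, under 10 to 15 N) and stays where it is left.
- strip6 (a joint): How far cap strip 6 is pressed in, in m: starts at 0 to 0.0006 (standing proud), 0.004 is fully home at its stop. The strip is 17 (x) x 76 (y) and lies at x = +45 mm in the stand's frame. It moves straight down against about 6.5 N of friction plus a drag of 120 N per m/s (so it needs a slow roll, about 10 to 20 mm/s, under 10 to 15 N) and stays where it is left.
- dish: Bystander, to be left alone: round clear lidded dish, 56 mm across, 14 mm high, on the bench. Origin at the centre of its underside.
- vial: Bystander, to be left alone: small amber vial, 26 mm across, 52 mm high, on the bench. Origin at the centre of its underside.
- beaker: Bystander, to be left alone: open clear beaker, 66 mm across, 85 mm high, on the bench. Origin at the centre of its underside.
- reagent: Bystander, to be left alone: amber bottle, 72 mm across, 160 mm high, on the bench. Origin at the centre of its underside.
- tipbox: Bystander, to be left alone: grey box of pipette tips, 85 x 125 x 55 mm, on the bench. Origin at the centre of its underside.
- spareplate: Bystander, to be left alone: bare white 96-well plate without caps, 128 x 86 x 15 mm, on the bench. Origin at the centre of its underside.
- tuberack: Bystander, to be left alone: white rack of capped tubes, 60 x 140 x 70 mm, on the bench. Origin at the centre of its underside.
Not all that is in view belongs to the job. What is shaped like the rest but green is not meant.

How it is judged:
On the way, in this order (a step that is already met when the one before it is completed fails the run):
1. the roller has been lifted out of its rest (z of roller in the frame of rest above 0.06 m), for 0.1 s.
2. the drum has rolled at least half the sheet's length (2.7 rad) either way from its start angle while pressing on the sheet ((value of joint drum above 2.7 rad or value of joint drum below -2.7 rad) and contact force between roller and stand above 3 N), for 0.02 s.
3. all six strips are pressed home and the roller is off the sheet (value of joint each of strip1, strip2, strip3, strip4, strip5, strip6 above 0.0028 m and contact force between roller and stand below 0.1 N), for 0.1 s.
At the end, for the whole second after the job is handed in: All six cap strips are pressed in by more than 2.8 of their 4 mm; the roller is parked upright in its rest, guard plate on both walls (origin within 10 mm in x, 20 mm in y and 4 mm in height of the parked place, tilt under 0.08 rad, axle within 0.2 rad of the rest's y), released and at rest (value of joint each of strip1, strip2, strip3, strip4, strip5, strip6 above 0.0028 m and x of roller in the frame of rest between -0.01 and 0.01 m and y of roller in the frame of rest between -0.02 and 0.02 m and z of roller in the frame of rest between 0.026 and 0.034 m and angle between roller's own z axis and vertical below 0.08 rad and angle between the y axis of roller and the y axis of rest, either way round below 0.2 rad and linear speed of roller below 0.02 m/s); the robot touches nothing.
It fails at once if the plate was pushed with more than 25 N (contact force between stand and anything else above 25 N).
It fails at once if the plate, its strips or stand were touched by the fingers or arm (contact force between any of the fingers, the arm and stand above 0.5 N).
It fails at once if a bystander was moved by more than 20 mm (distance of any of dish, vial, beaker, reagent, tipbox, spareplate, tuberack from where it was at the start of the episode above 0.02 m).
It also fails if it takes over 72 s, if anything falls off the work surface, if the arm or the gripper's body presses on something with over 40 N, if the wrist force passes 120 N, or if a joint passes its speed limit or range.

## Robot

A 6-joint arm with a two-finger parallel gripper is mounted at the origin on the work surface. World frame = base frame: x ahead of the robot, y to its left, z up, the work surface at z = 0. Lengths are in m, angles in rad, forces in N, time in s.
With the tool pointing down it reaches from about 0.375 to 0.9 m from the base axis. Payload 3.1 kg.
Tool frame: the origin (TCP) lies between the finger pads; the fingertips stand manip.nose_length ahead of it and the grasp point (between the pads) lies 5 mm behind it (manip.nose_length is the distance from the TCP to the fingertips, in m); z points along the fingers, y is the line along which they close (so a half turn about z gives the same grasp; the last joint's range is limited). The gripper opens to 85 mm and grips with 20 to 120 N. Pads are 22 mm wide; open, the fingers measure 114 mm over their backs; the gripper's body (76 mm by 85 mm) begins 54 mm behind the grasp point. The pads swing forward as they close: fully open they stand 13 mm farther back than shut.
Start: joints at [-1.442, 0.527, 1.433, -0, 1.181, -0.178], TCP at [0.189, -0.596, 0.245] pointing down, gripper open.
Joint ranges: [-3.08, 3.08], [-0.75, 2.2], [0.22, 2.44], [-1.43, 4.57], [0, 2.65], [-2.85, 2.85]. Speed limits (rad/s): [2.79, 2.79, 3.14, 3.14, 3.14, 3.14].

## Interface

Orientations are given as a unit quaternion [x, y, z, w].
In Python, from station import monitor, eyes, job, manip gives the robot as it stands.
- The arm moves only by the shell command python3 -m pendant 'ROWS' [FORCE]. ROWS is JSON, a list that holds one entry, the list of rows, each a list of 7 numbers: the shift along the tool's x, y, z as a fraction of full scale, then the turn, a rotation vector about the tool's x, y, z as a fraction of full scale, then the opening, from 0 (shut) to 1 (fully open). A call has 1 to 20 rows; each row shifts and turns the commanded pose from where the row before left it, along the tool's axes as they then stand; what a row does not reach is not made up. Full scale, the value 1, is 800 mm for a shift and 0.12 rad for a turn. A row lasts 1/10 s, in which the tool goes at most 50 mm and 8.59 degrees, less where a joint would pass 70% of its speed; a pose out of reach is approached as far as the arm can. A call with a number of a shift or a turn outside -1 to 1 is refused whole. A call with a gripper value outside its range is refused whole. The fingers move at their own pace and stop on an object; FORCE is the grip in N (left out, the last holds). Time passes only in rows, so rows that do not move let the fingers close. It gives the time, the measured TCP pose, the force, the opening and the grip force at its end, in the units of the state.
- monitor.sense(): the state, without advancing time (a new reading comes with each control period).
- eyes.snapshot(name): name is "side" or "top" or "wrist"; returns a dict with "pixels" (384x512x3 uint8, red, green, blue), "depth" (384x512 float32, m along the optical axis (not along the pixel's ray), 0 where there is no reading), "intrinsics" (3x3 intrinsics, pixels), "eye" and "attitude" of the camera in the world. Camera axes: x right, y down, z forward; pixel columns grow to the right and rows downward; lengths in m; the calibration is good to about 2 mm. A picture is of the moment at which its call begins.
- job.sign_off(): hands the job in; it is judged then, once.
The state is a dict: "t": time; "q": joint angles; "qd": joint speeds; "tau": joint torques, N m; "tcp_pos": TCP position; "tool_rot": TCP orientation; "force": force on the tool from outside, world axes, zero at the start; "ft_torque": the same for the moment, N m; "finger_gap": opening from 0.0 (shut) to 1.0 (fully open); "gripper_force": force on a finger pad.
Only numpy, scipy, OpenCV 4.12 (cv2) and the standard library are available. Lean on these libraries where they do the work, as an engineer would, in place of code of your own. Each camera call takes 0.05 s, during which the arm holds its last target. There are 200 camera calls.

## Working session

There is one attempt and no reset: what is moved stays moved. The work goes in short steps, Python scripts to look and compute and a shell command to move; the robot and the scene stay as the last step left them, time stands still between calls to the robot, and variables do not carry over. Pictures are saved under pics/ and viewed, at most 10 in all, crops included, and the job is handed in when it is done.

```bash
ls; mkdir -p pics; python3 - <<'E'
from station import monitor, eyes, job, manip
import cv2,numpy as np
s=monitor.sense(); print({k:np.round(v,4).tolist() for k,v in s.items()}, manip.nose_length)
for n in("top","side"):
    d=eyes.snapshot(n); cv2.imwrite(f"pics/{n}0.png",d["pixels"][:,:,::-1]); np.savez(f"{n}0.npz",**d)
    print(n,d["eye"],d["attitude"],d["intrinsics"])
E
```

```text
pics
{'t': 0.0, 'q': [-1.4425, 0.5285, 1.4339, 0.0, 1.1814, -0.1785], 'qd': [-0.0003, -0.0003, -0.0005, 0.0005, -0.0021, 0.0017], 'tau': [0.0, -44.2356, -17.8025, -0.0003, 0.0085, 0.0], 'tcp_pos': [0.1887, -0.5951, 0.2443], 'tool_rot': [0.9883, 0.1528, 0.0, -0.0011], 'force': [0.0196, 0.5206, 0.5051], 'ft_torque': [-0.0196, 0.0288, 0.021], 'gripper_force': 0.0, 'finger_gap': 1.0028} 0.014
top [ 0.41120154 -0.01260851  1.15839443] [-0.70196246  0.70742411 -0.05833154  0.05828604] [[432.533394     0.         261.87922581]
 [  0.         432.533394   193.85408746]
 [  0.           0.           1.        ]]
side [ 0.38743277 -0.61913157  0.78495233] [ 0.91336362 -0.16352369  0.05890027 -0.36818155] [[385.65422561   0.         262.47574399]
 [  0.         385.65422561 181.95252375]
 [  0.           0.           1.        ]]
```

View pics/top0.png

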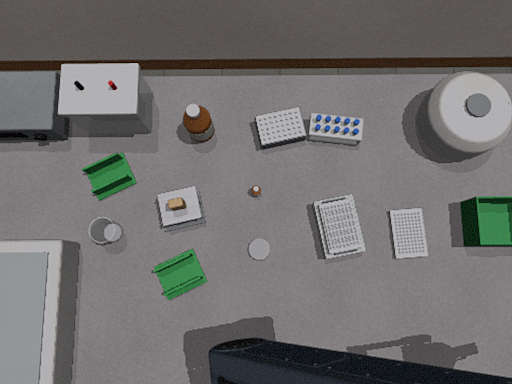

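View pics/side0.png

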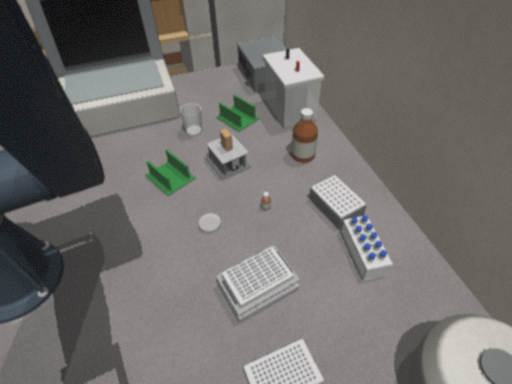

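The top view shows the roller with its light guard plate and wooden grip at (179,207) in a grey rest. Two green decoy troughs are at (109,176) and (180,273). There are two white-plate candidates: (340,227), which sits on an aluminium base, and (408,233), which lies bare on the bench. I take (340,227) as the stand because of its base and height, and will check both with depth and a crop.

```bash
cat > h.py <<'E'
import numpy as np,cv2
from scipy.spatial.transform import Rotation as R
from station import monitor, eyes
def cloud(d):
    K=d["intrinsics"]; v,u=np.mgrid[0:384,0:512]; z=d["depth"]
    c=np.stack([(u-K[0,2])/K[0,0]*z,(v-K[1,2])/K[1,1]*z,z],-1)
    return c@R.from_quat(d["attitude"]).as_matrix().T+d["eye"]
def rect(pts):
    (c,s,a)=cv2.minAreaRect((pts[:,:2]*1000).astype(np.float32)); return np.round(c,1),np.round(s,1),round(a,2)
def blobs(m,minn=20):
    n,l,st,_=cv2.connectedComponentsWithStats(m.astype(np.uint8),connectivity=4)
    return [l==i for i in range(1,n) if st[i,4]>=minn]
E
python3 - <<'E'
from h import *
d=dict(np.load("top0.npz")); P=cloud(d); print(P[320,100],P[0,250])
def win(u0,u1,v0,v1):
    m=np.zeros((384,512),bool); m[v0:v1,u0:u1]=1; return m
def show(name,w,lo,hi):
    for b in blobs(w&(P[...,2]>lo)&(P[...,2]<hi)):
        p=P[b]; print(name,lo,hi,b.sum(),rect(p),np.round(np.median(p,0),4),'z',np.round(np.percentile(p[:,2],[5,50,95]),4))
r=win(145,215,180,240); s=win(305,375,190,265)
show('guard',r,.05,.075); show('grip',r,.1,.15); show('rest?',r,.003,.03)
show('sheet',s,.05,.085); show('base',s,.012,.03);show('plate',s,.03,.085)
show('spare',win(380,435,200,265),.005,.03)
im=d["pixels"][:,:,::-1]
a=cv2.resize(im[175:245,140:220],None,fx=5,fy=5,interpolation=2);b=cv2.resize(im[185:265,300:440],None,fx=5,fy=5,interpolation=2)[:350,:]
cv2.imwrite("pics/crop.png",cv2.resize(np.hstack([a,b]),(792,252)))
E
```

```text
[0.27651856 0.40766471 0.00186098] [ 1.34437723  0.02325575 -0.24560546]
guard 0.05 0.075 1091 (array([566.1, 202.2]), array([ 84.1, 104.2]), 12.27) [0.5615 0.1958 0.062 ] z [0.0586 0.062  0.0656]
grip 0.1 0.15 151 (array([566.4, 199.6]), array([22.1, 35.2]), 11.91) [0.5658 0.1982 0.1169] z [0.1044 0.1169 0.1204]
rest? 0.003 0.03 27 (array([607.4, 160. ]), array([28.7,  7. ]), 12.59) [0.6062 0.159  0.0059] z [0.0037 0.0059 0.0087]
rest? 0.003 0.03 257 (array([528.6, 187.8]), array([ 55.5, 122.5]), 36.45) [0.5256 0.1874 0.0062] z [0.0033 0.0062 0.0164]
sheet 0.05 0.085 1750 (array([ 514.1, -210.5]), array([142.5,  86.7]), 11.26) [ 0.5117 -0.2085  0.0657] z [0.0566 0.0657 0.0702]
base 0.012 0.03 89 (array([ 502.4, -161. ]), array([147.5,   3.7]), 10.93) [ 0.5031 -0.1606  0.0199] z [0.0138 0.0199 0.0239]
plate 0.03 0.085 2339 (array([ 512.8, -210.8]), array([150. , 104.9]), 10.66) [ 0.5095 -0.2071  0.0639] z [0.0433 0.0639 0.0698]
spare 0.005 0.03 1599 (array([ 496.3, -399.6]), array([127.9,  89.1]), 4.02) [ 0.4944 -0.3976  0.014 ] z [0.0102 0.014  0.0177]
```

View pics/crop.png

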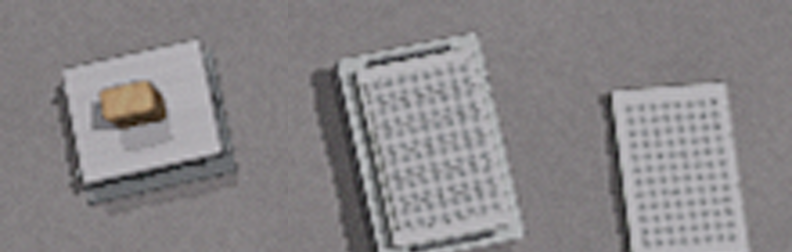

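The crop confirms it. The roller with its wooden grip is on the left, in the grey rest. The capped sheet on its raised stand is in the middle, and the bare spare plate is on the right. Grip is at (0.566, 0.200) with x at 12°, and the stand is at about (0.513, -0.211) with x at 11°; sizes match (22x35, 150x105). First I move over the roller.

```bash
python3 -m pendant '[[[0.0416,-0.0447,0,0,0,0,1],[0.0416,-0.0447,0,0,0,0,1],[0.0416,-0.0447,0,0,0,0,1],[0.0416,-0.0447,0,0,0,0,1],[0.0416,-0.0447,0,0,0,0,1],[0.0416,-0.0447,0,0,0,0,1],[0.0416,-0.0447,0,0,0,0,1],[0.0416,-0.0447,0,0,0,0,1],[0.0416,-0.0447,0,0,0,0,1],[0.0416,-0.0447,0,0,0,0,1],[0.0416,-0.0447,0,0,0,0,1],[0.0416,-0.0447,0,0,0,0,1],[0.0416,-0.0447,0,0,0,0,1],[0.0416,-0.0447,0,0,0,0,1],[0.0416,-0.0447,0,0,0,0,1],[0.0416,-0.0447,0,0,0,0,1],[0.0416,-0.0447,0,0,0,0,1],[0.0416,-0.0447,0,0,0,0,1]]]'
python3 -m pendant '[[[0,0,0,0,0,-1,1],[0,0,0,0,0,-1,1],[0,0,0,0,0,-1,1],[0,0,0,0,0,-1,1],[0,0,0,0,0,-1,1],[0,0,0,0,0,-1,1],[0,0,0,0,0,-1,1],[0,0,0,0,0,-1,1],[0,0,0,0,0,-1,1],[0,0,0,0,0,-1,1],[0,0,0,0,0,-1,1],[0,0,0,0,0,-1,1],[0,0,0,0,0,-0.28,1],[0,0,0,0,0,0,1],[0,0,0,0,0,0,1]]]'
cat >> h.py <<'E'
def go(target,yaw_y):
    """shift in tool axes (fractions) and tool-z turn (fraction) to bring TCP to target with tool y along yaw_y deg (mod 180)"""
    s=monitor.sense(); M=R.from_quat(s["tool_rot"]).as_matrix()
    d=M.T@(np.array(target)-s["tcp_pos"])
    y=np.degrees(np.arctan2(M[1,1],M[0,1])); e=(yaw_y-y+90)%180-90
    print("t",round(s["t"],2),"tcp",np.round(s["tcp_pos"],4),"yaw y",round(y,2),"tilt z",np.round(M[:,2],4),"shift frac",np.round(d/.8,4),"turn z frac",round(-np.radians(e)/.12,3),"F",np.round(s["force"],2),"gap",round(s["finger_gap"],3),"grip",round(s["gripper_force"],1),"q",np.round(s["q"],2))
E
python3 - <<'E'
from h import *
go([.5664,.1996,.087],12)
d=eyes.snapshot("wrist"); cv2.imwrite("pics/w1.png",d["pixels"][:,:,::-1]); P=cloud(d)
for lo,hi in((.11,.125),(.055,.07)):
    for b in blobs((P[...,2]>lo)&(P[...,2]<hi)&(d["depth"]>0),300): 
        v,u=np.nonzero(b); print(lo,b.sum(),u.mean(),v.mean(),rect(P[b]),np.median(P[b][:,2]))
E
```

```text
t: 1.9
tcp_pos: [0.5657, 0.2008, 0.2449]
tool_rot: [0.988, 0.153, -0.0, 0.0]
force: [1.1, -1.4, -0.4]
finger_gap: 1.001
gripper_force: 0.0
t: 3.4
tcp_pos: [0.5652, 0.1987, 0.245]
tool_rot: [0.63, 0.777, -0.0, -0.0]
force: [-0.4, 0.2, 0.3]
finger_gap: 1.0
gripper_force: 0.0
t 3.4 tcp [0.5652 0.1987 0.245 ] yaw y 11.96 tilt z [-8.e-04 -1.e-04 -1.e+00] shift frac [0.0008 0.0018 0.1975] turn z frac -0.006 F [-0.42  0.22  0.33] gap 1.0 grip 0.0 q [ 0.15  0.49  1.5   0.    1.15 -0.06]
0.11 907 256.8721058434399 186.00441014332966 (array([566.5, 199.1]), array([21.9, 34.9]), 11.53) 0.11757301982160723
0.11 1352 454.14497041420117 266.3121301775148 (array([779.7, 155.7]), array([57.7, 43.3]), 63.59) 0.11693397046943935
0.055 301 367.01661129568106 26.730897009966778 (array([640.1, 360. ]), array([ 6.6, 46.7]), 25.53) 0.055983109527378616
0.055 905 494.4121546961326 90.88397790055248 (array([780.4, 332.6]), array([10.4, 86.8]), 6.1) 0.061984072964123116
0.055 481 125.56756756756756 126.16424116424116 (array([422.9, 215.6]), array([ 6.6, 98.9]), 24.86) 0.05601415644420771
0.055 487 69.12731006160165 140.3552361396304 (array([365.4, 188.8]), array([ 7.7, 98.8]), 24.67) 0.05598412959002469
0.055 5882 256.75212512750767 167.63328799727984 (array([566.4, 200.2]), array([ 84. , 104.3]), 12.25) 0.06199217499080653
0.055 499 416.30060120240483 233.4308617234469 (array([767.7, 163.9]), array([71.1, 29.8]), 58.04) 0.06266455625291723
```

View pics/w1.png

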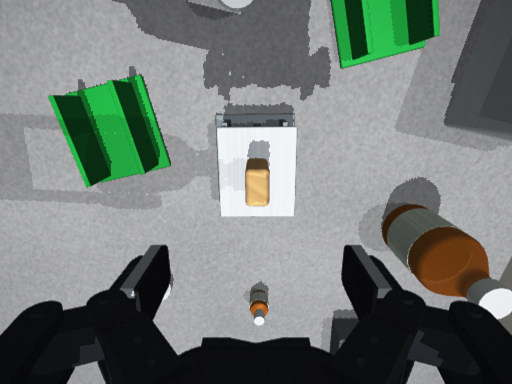

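The wrist view shows the grip at (257,186), centred between the fingers, and the position agrees with the top view to 1 mm. Now I descend and grasp.

```bash
python3 -m pendant '[[[0,0.0018,0.03,0,0,0,1],[0,0,0.03,0,0,0,1],[0,0,0.03,0,0,0,1],[0,0,0.03,0,0,0,1],[0,0,0.03,0,0,0,1],[0,0,0.025,0,0,0,1],[0,0,0.0225,0,0,0,1],[0,0,0,0,0,0,1],[0,0,0,0,0,0,1]]]' && python3 -m pendant '[[[0,0,0,0,0,0,0],[0,0,0,0,0,0,0],[0,0,0,0,0,0,0],[0,0,0,0,0,0,0],[0,0,0,0,0,0,0],[0,0,0,0,0,0,0],[0,0,0,0,0,0,0],[0,0,0,0,0,0,0]]]' 90; python3 -c "
from h import *
go([.5664,.1996,.087],12)"
```

```text
t: 4.35
tcp_pos: [0.5669, 0.1991, 0.0873]
tool_rot: [0.629, 0.777, -0.0, -0.0]
force: [-0.9, -0.4, 0.4]
finger_gap: 1.001
gripper_force: 0.0
t: 5.15
tcp_pos: [0.5672, 0.1991, 0.088]
tool_rot: [0.629, 0.777, 0.0, 0.0]
force: [-1.1, -0.2, 6.3]
finger_gap: 0.249
gripper_force: 89.1
t 5.15 tcp [0.5672 0.1991 0.088 ] yaw y 12.01 tilt z [ 9.e-04  1.e-04 -1.e+00] shift frac [ 0.0008 -0.0008  0.0013] turn z frac 0.002 F [-1.12 -0.17  6.31] gap 0.249 grip 89.1 q [ 0.15  0.71  1.61 -0.    0.82 -0.06]
```

```bash
python3 -m pendant '[[[0,0,-0.02,0,0,0,0],[0,0,-0.03,0,0,0,0],[0,0,-0.035,0,0,0,0],[0,0,-0.035,0,0,0,0],[0,0,-0.035,0,0,0,0],[0,0,-0.02,0,0,0,0],[0,0,0,0,0,0,0],[0,0,0,0,0,0,0]]]' && python3 -m pendant '[[[-0.02,-0.01,0,0,0,0,0],[-0.04,-0.02,0,0,0,0,0],[-0.04,-0.02,0,0,0,0,0],[-0.04,-0.02,0,0,0,0,0],[-0.04,-0.02,0,0,0,0,0],[-0.04,-0.02,0,0,0,0,0],[-0.04,-0.02,0,0,0,0,0],[-0.04,-0.02,0,0,0,0,0],[-0.04,-0.02,0,0,0,0,0],[-0.04,-0.02,0,0,0,0,0],[-0.04,-0.02,0,0,0,0,0],[-0.04,-0.02,0,0,0,0,0],[-0.026,-0.001,0,0,0,0.145,0],[0,0,0,0,0,0,0],[0,0,0,0,0,0,0],[0,0,0,0,0,0,0]]]'; python3 - <<'E'
from h import *
for n in("top","side","wrist"):
    d=eyes.snapshot(n); np.savez(f"{n}1.npz",**d); P=cloud(d)
    if n=="wrist": cv2.imwrite("pics/w2.png",d["pixels"][:,:,::-1])
    near=(abs(P[...,0]-.513)<.12)&(abs(P[...,1]+.211)<.12)
    for lo,hi in((.058,.082),(.030,.082),(.015,.028)):
        for b in blobs(near&(P[...,2]>lo)&(P[...,2]<hi)&(d["depth"]>0),400):
            print(n,lo,b.sum(),rect(P[b]),np.percentile(P[b][:,2],[5,25,50,75,95]).round(4))
    f=[monitor.sense()["force"][2]]; print("Fz",f)
go([.467,-.220,.165],11)
E
```

```text
t: 5.95
tcp_pos: [0.5659, 0.1989, 0.2261]
tool_rot: [0.629, 0.777, -0.001, -0.001]
force: [-0.6, 0.1, -4.0]
finger_gap: 0.244
gripper_force: 88.9
t: 7.55
tcp_pos: [0.4664, -0.2183, 0.2266]
tool_rot: [0.636, 0.772, 0.0, -0.001]
force: [-1.0, -0.3, -3.8]
finger_gap: 0.245
gripper_force: 88.8
top 0.058 797 (array([ 523.7, -208.1]), array([105.4,  85.3]), 10.86) [0.0592 0.0633 0.0666 0.0685 0.0707]
top 0.03 1289 (array([ 512.9, -210.7]), array([149.5, 104.9]), 11.09) [0.0435 0.0482 0.0619 0.0674 0.0702]
Fz [np.float64(-3.923439928727357)]
side 0.058 1776 (array([ 513.8, -213.2]), array([128.2,  86.2]), 11.28) [0.0605 0.0635 0.0683 0.0696 0.0711]
side 0.03 2644 (array([ 513.9, -212.4]), array([150.4, 104.7]), 11.2) [0.0457 0.0506 0.0637 0.069  0.0709]
side 0.015 467 (array([ 513.5, -213.6]), array([149.6, 103. ]), 10.52) [0.0162 0.0211 0.0229 0.0239 0.0255]
Fz [np.float64(-3.8799298372974027)]
wrist 0.058 3395 (array([ 512.6, -212.5]), array([127.9,  84.9]), 10.48) [0.0597 0.0612 0.0672 0.0682 0.0691]
wrist 0.03 5664 (array([ 512.6, -212.9]), array([150. , 103.9]), 10.8) [0.0447 0.0464 0.0607 0.0677 0.0689]
Fz [np.float64(-4.048688091978294)]
t 7.7 tcp [ 0.4669 -0.2184  0.2271] yaw y 11.11 tilt z [-7.e-04  7.e-04 -1.e+00] shift frac [-0.002  -0.0003  0.0777] turn z frac 0.016 F [ 0.02 -0.05 -4.05] gap 0.244 grip 88.8 q [-0.65  0.41  1.72  0.    1.01 -0.85]
```

View pics/w2.png

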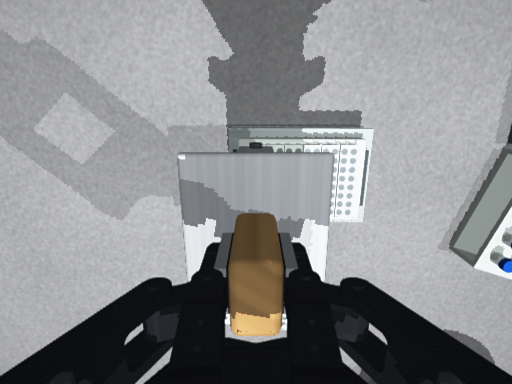

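The roller is held upright. The sheet's far end is visible at about (345,175), right of the guard, and the stand centre agrees across views at (0.513, -0.212), yaw 11°. The free baseline Fz is -3.95 N. Now I lower onto strip 1 by feel.

```bash
python3 -m pendant '[[[-0.0036,-0.002,0.02,0,0,0,0],[0,0,0.03,0,0,0,0],[0,0,0.03,0,0,0,0],[0,0,0.012,0,0,0,0],[0,0,0,0,0,0,0],[0,0,0,0,0,0,0],[0,0,0,0,0,0,0]]]' && python3 -m pendant '[[[0,0,0.0006,0,0,0,0],[0,0,0.0006,0,0,0,0],[0,0,0.0006,0,0,0,0],[0,0,0.0006,0,0,0,0],[0,0,0.0006,0,0,0,0],[0,0,0.0006,0,0,0,0],[0,0,0.0006,0,0,0,0],[0,0,0,0,0,0,0]]]'; python3 -c "
from h import *
go([.466,-.2215,.145],11)"
```

```text
t: 8.4
tcp_pos: [0.4668, -0.2233, 0.1549]
tool_rot: [0.636, 0.772, 0.0, 0.001]
force: [-0.1, -0.6, -3.0]
finger_gap: 0.249
gripper_force: 88.6
t: 9.2
tcp_pos: [0.4659, -0.2228, 0.1502]
tool_rot: [0.636, 0.772, 0.0, -0.0]
force: [0.2, -0.3, -2.9]
finger_gap: 0.247
gripper_force: 88.6
t 9.2 tcp [ 0.4659 -0.2228  0.1502] yaw y 11.01 tilt z [-2.e-04  2.e-04 -1.e+00] shift frac [0.0016 0.0004 0.0065] turn z frac 0.001 F [ 0.2  -0.27 -2.95] gap 0.247 grip 88.6 q [-0.66  0.53  1.79  0.    0.82 -0.85]
```

```bash
python3 -m pendant '[[[0.0016,0,0.0006,0,0,0,0],[0,0,0.0006,0,0,0,0],[0,0,0.0006,0,0,0,0],[0,0,0,0,0,0,0]]]'; python3 -m pendant '[[[0,0,0.0006,0,0,0,0],[0,0,0.0006,0,0,0,0],[0,0,0,0,0,0,0]]]'
```

```text
t: 9.6
tcp_pos: [0.4657, -0.2215, 0.1488]
tool_rot: [0.636, 0.772, -0.0, -0.0]
force: [-0.4, -0.1, -3.0]
finger_gap: 0.248
gripper_force: 88.6
t: 9.9
tcp_pos: [0.4657, -0.2215, 0.1479]
tool_rot: [0.636, 0.772, 0.0, -0.0]
force: [0.8, -0.9, -4.1]
finger_gap: 0.245
gripper_force: 88.6
```

```bash
python3 -m pendant '[[[0,0,0.0006,0,0,0,0],[0,0,0.0006,0,0,0,0],[0,0,0,0,0,0,0]]]'; python3 -m pendant '[[[0,0,0.0006,0,0,0,0],[0,0,0.0006,0,0,0,0],[0,0,0,0,0,0,0]]]'
```

```text
t: 10.2
tcp_pos: [0.4657, -0.2215, 0.1469]
tool_rot: [0.636, 0.772, -0.0, -0.0]
force: [-0.0, 0.1, -4.3]
finger_gap: 0.244
gripper_force: 88.6
t: 10.5
tcp_pos: [0.4657, -0.2215, 0.146]
tool_rot: [0.636, 0.772, 0.0, -0.0]
force: [-0.7, 0.1, -3.2]
finger_gap: 0.244
gripper_force: 88.6
```

```bash
python3 -m pendant '[[[0,0,0.0005,0,0,0,0],[0,0,0.0005,0,0,0,0],[0,0,0,0,0,0,0]]]'
```

```text
t: 10.8
tcp_pos: [0.4657, -0.2216, 0.1452]
tool_rot: [0.636, 0.772, 0.0, -0.0]
force: [0.2, 0.9, -3.3]
finger_gap: 0.245
gripper_force: 88.6
```

```bash
python3 -m pendant '[[[0,0,0.0006,0,0,0,0],[0,0,0.0006,0,0,0,0],[0,0,0,0,0,0,0]]]'; python3 -m pendant '[[[0,0,0.0005,0,0,0,0],[0,0,0.0005,0,0,0,0],[0,0,0,0,0,0,0]]]'
```

```text
t: 11.1
tcp_pos: [0.4659, -0.2216, 0.1445]
tool_rot: [0.636, 0.772, 0.0, 0.0]
force: [-0.1, -0.6, -0.4]
finger_gap: 0.251
gripper_force: 89.2
t: 11.4
tcp_pos: [0.466, -0.2216, 0.1439]
tool_rot: [0.636, 0.772, 0.0, 0.0]
force: [-0.1, 1.2, 3.0]
finger_gap: 0.245
gripper_force: 89.5
```

```bash
python3 -m pendant '[[[0,0,0.0005,0,0,0,0],[0,0,0.0005,0,0,0,0],[0,0,0,0,0,0,0]]]'
```

```text
t: 11.7
tcp_pos: [0.4659, -0.2216, 0.1427]
tool_rot: [0.636, 0.772, 0.0, 0.0]
force: [-0.5, 0.4, 2.8]
finger_gap: 0.243
gripper_force: 89.6
```

Contact came at TCP z ≈ 0.1448, and strip 1 is now yielding at about 6.5 N. I keep going down to about 12 N of push (Fz ≈ +8.5).

```bash
python3 -m pendant '[[[0,0,0.0005,0,0,0,0],[0,0,0.0005,0,0,0,0],[0,0,0.0005,0,0,0,0],[0,0,0,0,0,0,0]]]'
```

```text
t: 12.1
tcp_pos: [0.4658, -0.2217, 0.1414]
tool_rot: [0.636, 0.772, -0.0, 0.0]
force: [0.0, -0.2, 2.7]
finger_gap: 0.242
gripper_force: 89.6
```

```bash
python3 -m pendant '[[[0,0,0.0005,0,0,0,0],[0,0,0.0005,0,0,0,0],[0,0,0,0,0,0,0]]]'
```

```text
t: 12.4
tcp_pos: [0.4658, -0.2217, 0.1408]
tool_rot: [0.636, 0.772, -0.0, 0.0]
force: [0.4, 0.7, 4.2]
finger_gap: 0.245
gripper_force: 89.9
```

```bash
python3 -m pendant '[[[0,0,0.0003,0,0,0,0],[0,0.00125,0,0,0,0,0],[0,0.00125,0,0,0,0,0],[0,0.00125,0,0,0,0,0],[0,0.00125,0,0,0,0,0]]]'
```

```text
t: 12.9
tcp_pos: [0.4681, -0.2211, 0.1408]
tool_rot: [0.635, 0.772, -0.001, -0.001]
force: [-5.9, -1.4, 8.7]
finger_gap: 0.246
gripper_force: 90.5
```

```bash
python3 -m pendant '[[[0,0.00125,0,0,0,0,0],[0,0.00125,0,0,0,0,0],[0,0.00125,0,0,0,0,0],[0,0.00125,0,0,0,0,0]]]'
```

```text
t: 13.3
tcp_pos: [0.4728, -0.2202, 0.1409]
tool_rot: [0.636, 0.772, -0.001, -0.001]
force: [-2.0, -0.3, 8.0]
finger_gap: 0.244
gripper_force: 90.5
```

```bash
python3 -m pendant '[[[0,0.00125,0,0,0,0,0],[0,0.00125,0,0,0,0,0],[0,0.00125,0,0,0,0,0],[0,0.00125,0,0,0,0,0],[0,0.00125,0,0,0,0,0],[0,0.00125,0,0,0,0,0]]]'
```

```text
t: 13.9
tcp_pos: [0.4796, -0.219, 0.1409]
tool_rot: [0.636, 0.772, -0.0, 0.0]
force: [-0.5, 0.9, 6.5]
finger_gap: 0.246
gripper_force: 90.4
```

```bash
python3 -m pendant '[[[0,0.00125,0,0,0,0,0],[0,0.00125,0,0,0,0,0],[0,0.00125,0,0,0,0,0],[0,0.00125,0,0,0,0,0],[0,0.00125,0,0,0,0,0]]]'
```

```text
t: 14.4
tcp_pos: [0.4838, -0.2181, 0.141]
tool_rot: [0.636, 0.772, -0.001, -0.0]
force: [-3.9, -0.4, 9.4]
finger_gap: 0.25
gripper_force: 90.6
```

```bash
python3 -m pendant '[[[0,0.00125,0,0,0,0,0],[0,0.00125,0,0,0,0,0],[0,0.00125,0,0,0,0,0],[0,0.00125,0,0,0,0,0],[0,0.00125,0,0,0,0,0],[0,0.00125,0,0,0,0,0]]]'
```

```text
t: 15.0
tcp_pos: [0.4892, -0.217, 0.1411]
tool_rot: [0.636, 0.772, -0.001, -0.001]
force: [-3.0, -0.3, 8.9]
finger_gap: 0.252
gripper_force: 90.6
```

```bash
python3 -m pendant '[[[0,0.00125,0,0,0,0,0],[0,0.00125,0,0,0,0,0],[0,0.00125,0,0,0,0,0],[0,0.00125,0,0,0,0,0],[0,0.00125,0,0,0,0,0],[0,0.00125,0,0,0,0,0]]]'
```

```text
t: 15.6
tcp_pos: [0.4964, -0.2157, 0.1412]
tool_rot: [0.636, 0.772, 0.0, 0.0]
force: [-0.6, 1.1, 7.7]
finger_gap: 0.248
gripper_force: 90.5
```

```bash
python3 -m pendant '[[[0,0.00125,0,0,0,0,0],[0,0.00125,0,0,0,0,0],[0,0.00125,0,0,0,0,0],[0,0.00125,0,0,0,0,0],[0,0.00125,0,0,0,0,0],[0,0.00125,0,0,0,0,0]]]'
```

```text
t: 16.2
tcp_pos: [0.5013, -0.2146, 0.1412]
tool_rot: [0.636, 0.772, -0.001, -0.001]
force: [-4.6, -0.5, 10.5]
finger_gap: 0.248
gripper_force: 90.8
```

```bash
python3 -m pendant '[[[0,0.00125,-0.0001,0,0,0,0],[0,0.00125,0,0,0,0,0],[0,0.00125,0,0,0,0,0],[0,0.00125,0,0,0,0,0],[0,0.00125,0,0,0,0,0],[0,0.00125,0,0,0,0,0]]]'
```

```text
t: 16.8
tcp_pos: [0.5068, -0.2136, 0.1413]
tool_rot: [0.636, 0.772, -0.001, -0.001]
force: [-3.7, -1.3, 9.7]
finger_gap: 0.249
gripper_force: 90.7
```

```bash
python3 -m pendant '[[[0,0.00125,0,0,0,0,0],[0,0.00125,0,0,0,0,0],[0,0.00125,0,0,0,0,0],[0,0.00125,0,0,0,0,0],[0,0.00125,0,0,0,0,0],[0,0.00125,0,0,0,0,0]]]'
```

```text
t: 17.4
tcp_pos: [0.5141, -0.2123, 0.1414]
tool_rot: [0.636, 0.772, 0.0, 0.0]
force: [-0.6, 1.8, 8.6]
finger_gap: 0.245
gripper_force: 90.6
```

```bash
python3 -m pendant '[[[0,0.00125,-0.0001,0,0,0,0],[0,0.00125,0,0,0,0,0],[0,0.00125,0,0,0,0,0],[0,0.00125,0,0,0,0,0],[0,0.00125,0,0,0,0,0],[0,0.00125,0,0,0,0,0]]]'
```

```text
t: 18.0
tcp_pos: [0.5191, -0.2112, 0.1414]
tool_rot: [0.636, 0.772, -0.001, -0.0]
force: [-4.3, -0.0, 9.5]
finger_gap: 0.248
gripper_force: 90.8
```

```bash
python3 -m pendant '[[[0,0.00125,-0.0001,0,0,0,0],[0,0.00125,0,0,0,0,0],[0,0.00125,0,0,0,0,0],[0,0.00125,0,0,0,0,0],[0,0.00125,0,0,0,0,0],[0,0.00125,0,0,0,0,0]]]'
```

```text
t: 18.6
tcp_pos: [0.5245, -0.2102, 0.1415]
tool_rot: [0.636, 0.772, -0.001, -0.001]
force: [-3.7, 0.2, 10.2]
finger_gap: 0.247
gripper_force: 90.7
```

```bash
python3 -m pendant '[[[0,0.00125,0,0,0,0,0],[0,0.00125,0,0,0,0,0],[0,0.00125,0,0,0,0,0],[0,0.00125,0,0,0,0,0],[0,0.00125,0,0,0,0,0],[0,0.00125,0,0,0,0,0]]]'
```

```text
t: 19.2
tcp_pos: [0.5318, -0.2088, 0.1415]
tool_rot: [0.636, 0.772, 0.0, 0.0]
force: [-0.6, 1.2, 8.1]
finger_gap: 0.247
gripper_force: 90.5
```

```bash
python3 -m pendant '[[[0,0.00125,-0.0001,0,0,0,0],[0,0.00125,0,0,0,0,0],[0,0.00125,0,0,0,0,0],[0,0.00125,0,0,0,0,0],[0,0.00125,0,0,0,0,0],[0,0.00125,0,0,0,0,0]]]'
```

```text
t: 19.8
tcp_pos: [0.5366, -0.2078, 0.1416]
tool_rot: [0.636, 0.772, -0.001, -0.001]
force: [-3.4, 0.5, 11.1]
finger_gap: 0.245
gripper_force: 90.8
```

```bash
python3 -m pendant '[[[0,0.00125,-0.0001,0,0,0,0],[0,0.00125,-0.0001,0,0,0,0],[0,0.00125,0,0,0,0,0],[0,0.00125,0,0,0,0,0],[0,0.00125,0,0,0,0,0],[0,0.00125,0,0,0,0,0]]]'
```

```text
t: 20.4
tcp_pos: [0.5421, -0.2067, 0.1417]
tool_rot: [0.636, 0.772, -0.001, -0.001]
force: [-3.5, -0.0, 9.4]
finger_gap: 0.247
gripper_force: 90.7
```

```bash
python3 -m pendant '[[[0,0.00125,0,0,0,0,0],[0,0.00125,0,0,0,0,0],[0,0.00125,0,0,0,0,0],[0,0.00125,0,0,0,0,0],[0,0.00125,0,0,0,0,0],[0,0.00125,0,0,0,0,0]]]'
```

```text
t: 21.0
tcp_pos: [0.5494, -0.2053, 0.1417]
tool_rot: [0.636, 0.772, 0.0, 0.0]
force: [-0.7, 1.2, 8.0]
finger_gap: 0.246
gripper_force: 90.5
```

```bash
python3 -m pendant '[[[0,0.00125,-0.0001,0,0,0,0],[0,0.00125,0,0,0,0,0],[0,0.00125,0,0,0,0,0],[0,0.00125,0,0,0,0,0],[0,0.00125,0,0,0,0,0],[0,0.00125,0,0,0,0,0]]]'
```

```text
t: 21.6
tcp_pos: [0.5554, -0.2042, 0.1418]
tool_rot: [0.636, 0.772, 0.0, 0.0]
force: [-0.5, 1.1, 7.6]
finger_gap: 0.247
gripper_force: 90.4
```

```bash
python3 -m pendant '[[[0,0.00125,0,0,0,0,0],[0,0.00125,0,0,0,0,0],[0,0.00125,0,0,0,0,0],[0,0.00125,0,0,0,0,0],[0,0.00125,0,0,0,0,0],[0,0.00125,0,0,0,0,0],[0,0.00125,0,0,0,0,0]]]' && python3 -m pendant '[[[0,0,-0.002,0,0,0,0],[0,0,-0.01,0,0,0,0],[0,0,-0.03,0,0,0,0],[0,0,-0.03,0,0,0,0],[0,0,-0.03,0,0,0,0],[0,0,0,0,0,0,0],[0,0,0,0,0,0,0]]]'; python3 - <<'E'
from h import *
# aim of parking pose, 25 mm above insertion
go([.5672,.1991,.170],12)
for n in("side","top","wrist"):
    d=eyes.snapshot(n); P=cloud(d); a=np.radians(11)
    x=(P[...,0]-.5133)*np.cos(a)+(P[...,1]+.2123)*np.sin(a); y=-(P[...,0]-.5133)*np.sin(a)+(P[...,1]+.2123)*np.cos(a)
    for c in(-45,-27,-9,9,27,45):
        m=(abs(x*1000-c)<6)&(abs(y)<.034)&(P[...,2]>.05)&(P[...,2]<.08)
        print(n,c,m.sum(),np.percentile(P[m][:,2],[25,50,75]).round(4) if m.sum()>10 else '')
    if n=="side": cv2.imwrite("pics/s2.png",cv2.resize(d["pixels"][220:340,160:360,::-1],None,fx=3,fy=3))
E
```

```text
t: 22.3
tcp_pos: [0.5623, -0.2028, 0.1418]
tool_rot: [0.636, 0.772, 0.0, 0.0]
force: [-1.0, 2.9, 7.8]
finger_gap: 0.248
gripper_force: 90.5
t: 23.0
tcp_pos: [0.5614, -0.2027, 0.222]
tool_rot: [0.636, 0.772, -0.0, -0.0]
force: [-0.7, -0.3, -4.1]
finger_gap: 0.246
gripper_force: 89.1
t 23.0 tcp [ 0.5614 -0.2027  0.222 ] yaw y 11.01 tilt z [-8.e-04  3.e-04 -1.e+00] shift frac [0.4916 0.1031 0.0651] turn z frac -0.144 F [-0.67 -0.34 -4.08] gap 0.246 grip 89.1 q [-0.53  0.52  1.53 -0.    1.1  -0.73]
side -45 167 [0.0637 0.0644 0.0652]
side -27 163 [0.0642 0.0649 0.0655]
side -9 164 [0.0642 0.065  0.0658]
side 9 164 [0.0642 0.0652 0.066 ]
side 27 157 [0.0646 0.0654 0.0663]
side 45 157 [0.0651 0.0657 0.0667]
top -45 0 
top -27 0 
top -9 0 
top 9 0 
top 27 0 
top 45 0 
wrist -45 784 [0.0624 0.0629 0.0633]
wrist -27 313 [0.0626 0.0632 0.0636]
wrist -9 59 [0.063  0.0635 0.0639]
wrist 9 64 [0.0633 0.0636 0.0642]
wrist 27 52 [0.0633 0.0642 0.0645]
wrist 45 0
```

View pics/s2.png

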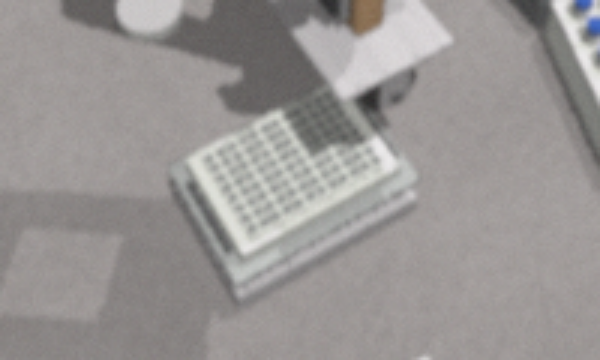

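The enlarged side view shows the sheet flat with no strip standing proud; the roller hangs clear above it, upper right. Strip heights follow one smooth slope, about 4 mm lower than before, so all six are home. Now I return to the rest.

```bash
python3 -m pendant '[[[0.02,0.0043,0,0,0,0,0],[0.04,0.0085,0,0,0,0,0],[0.04,0.0085,0,0,0,0,0],[0.04,0.0085,0,0,0,0,0],[0.04,0.0085,0,0,0,0,0],[0.04,0.0085,0,0,0,0,0],[0.04,0.0085,0,0,0,0,0],[0.04,0.0085,0,0,0,0,0],[0.04,0.0085,0,0,0,0,0],[0.04,0.0085,0,0,0,0,0],[0.04,0.0085,0,0,0,0,0],[0.04,0.0085,0,0,0,0,0],[0.0316,0.005,0,0,0,-0.144,0],[0,0,0,0,0,0,0],[0,0,0,0,0,0,0],[0,0,0,0,0,0,0]]]'; python3 - <<'E'
from h import *
go([.5672,.1991,.120],12)
for n in("top","side"):
    d=eyes.snapshot(n); P=cloud(d); a=np.radians(12.2)
    near=(abs(P[...,0]-.566)<.09)&(abs(P[...,1]-.2)<.09)&(d["depth"]>0)
    for lo,hi in((.003,.062),(.048,.062),(.15,.18)):
        for b in blobs(near&(P[...,2]>lo)&(P[...,2]<hi),15): print(n,lo,b.sum(),rect(P[b]),np.median(P[b][:,2]).round(4))
    if n=="side": cv2.imwrite("pics/s3.png",cv2.resize(d["pixels"][80:220,140:320,::-1],None,fx=4,fy=4))
E
```

```text
t: 24.75
tcp_pos: [0.5669, 0.1986, 0.222]
tool_rot: [0.629, 0.777, -0.001, -0.0]
force: [-0.4, -0.7, -3.6]
finger_gap: 0.249
gripper_force: 88.9
t 24.75 tcp [0.5669 0.1986 0.222 ] yaw y 11.99 tilt z [-1.5e-03 -5.0e-04 -1.0e+00] shift frac [0.0005 0.0007 0.1275] turn z frac -0.001 F [-0.41 -0.68 -3.58] gap 0.249 grip 88.9 q [ 0.15  0.52  1.52 -0.    1.1  -0.06]
top 0.003 676 (array([564.5, 197.9]), array([ 95.8, 105.1]), 11.78) 0.0071
top 0.048 91 (array([533.8, 190.2]), array([ 6.6, 85.6]), 12.27) 0.0553
side 0.003 1106 (array([573.9, 213.8]), array([123.7, 153.3]), 9.56) 0.0096
side 0.048 88 (array([595.6, 208. ]), array([ 9. , 98.3]), 13.52) 0.0563
side 0.048 81 (array([534. , 192.9]), array([ 7.2, 96. ]), 12.24) 0.0562
side 0.15 127 (array([569.4, 162.3]), array([25.2, 48.6]), 65.64) 0.1688
```

View pics/s3.png

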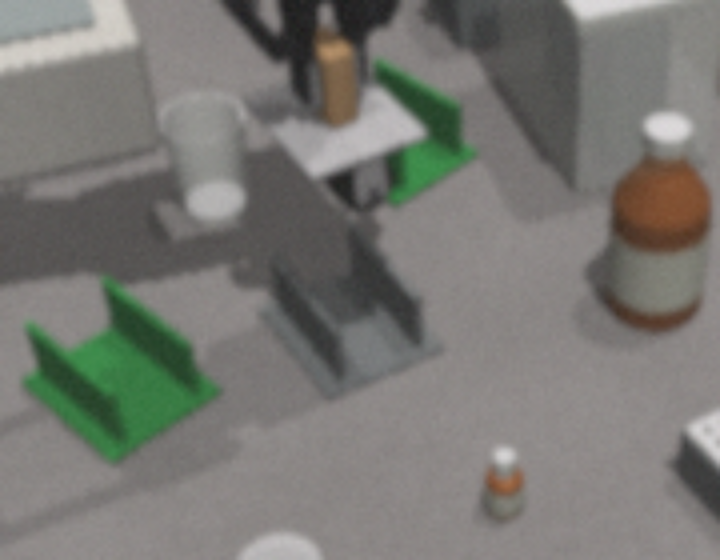

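The crop shows the empty grey rest at (355,320) directly under the held roller; both slot walls were measured, with their midpoint at (0.565, 0.200), yaw 12°. Next I lower into the slot.

```bash
python3 -m pendant '[[[0.0013,-0.0009,0.03,0,0,0,0],[0,0,0.03,0,0,0,0],[0,0,0.02,0,0,0,0],[0,0,0.02,0,0,0,0],[0,0,0.02,0,0,0,0],[0,0,0.015,0,0,0,0],[0,0,0.015,0,0,0,0],[0,0,0.01,0,0,0,0],[0,0,0.004,0,0,0,0],[0,0,0,0,0,0,0],[0,0,0,0,0,0,0]]]'
```

```text
t: 25.95
tcp_pos: [0.5671, 0.1999, 0.0919]
tool_rot: [0.629, 0.777, 0.0, 0.0]
force: [0.5, 0.8, -3.4]
finger_gap: 0.244
gripper_force: 88.8
```

```bash
python3 -m pendant '[[[0,0,0.001,0,0,0,0],[0,0,0.001,0,0,0,0],[0,0,0.0005,0,0,0,0],[0,0,0,0,0,0,0]]]'
```

```text
t: 26.35
tcp_pos: [0.5666, 0.1998, 0.0895]
tool_rot: [0.629, 0.777, 0.0, 0.0]
force: [-0.6, -0.4, -2.4]
finger_gap: 0.242
gripper_force: 88.8
```

```bash
python3 -m pendant '[[[0,0,0.0006,0,0,0,0],[0,0,0.0006,0,0,0,0],[0,0,0.0006,0,0,0,0],[0,0,0,0,0,0,0]]]'
```

```text
t: 26.75
tcp_pos: [0.5666, 0.1998, 0.0881]
tool_rot: [0.629, 0.777, 0.0, 0.0]
force: [-0.7, 0.3, -2.4]
finger_gap: 0.248
gripper_force: 89.4
```

```bash
python3 -m pendant '[[[0,0,0.0004,0,0,0,0],[0,0,0.0004,0,0,0,0],[0,0,0,0,0,0,0]]]'
```

```text
t: 27.05
tcp_pos: [0.5666, 0.1998, 0.0881]
tool_rot: [0.629, 0.777, 0.0, 0.0]
force: [-2.0, -0.7, 4.3]
finger_gap: 0.246
gripper_force: 90.1
```

It is seated on the walls at the same height as found. Now I release and retreat.

```bash
python3 -m pendant '[[[0,0,-0.0006,0,0,0,0],[0,0,0,0,0,0,0.4],[0,0,0,0,0,0,0.6],[0,0,0,0,0,0,1],[0,0,0,0,0,0,1],[0,0,0,0,0,0,1],[0,0,0,0,0,0,1],[0,0,0,0,0,0,1],[0,0,-0.01,0,0,0,1],[0,0,-0.03,0,0,0,1],[0,0,-0.03,0,0,0,1],[0,0,-0.03,0,0,0,1],[0,0,-0.03,0,0,0,1],[0,0,-0.03,0,0,0,1],[0,0,-0.03,0,0,0,1],[0,0,0,0,0,0,1],[0,0,0,0,0,0,1],[0,0,0,0,0,0,1]]]'; python3 - <<'E'
from h import *
for n in("wrist","side"):
    d=eyes.snapshot(n); P=cloud(d)
    near=(abs(P[...,0]-.566)<.09)&(abs(P[...,1]-.2)<.09)&(d["depth"]>0)
    for lo,hi in((.055,.07),(.11,.125)):
        for b in blobs(near&(P[...,2]>lo)&(P[...,2]<hi),80):
            q=P[b]; A=np.c_[q[:,:2]-q[:,:2].mean(0),np.ones(len(q))]; print(n,lo,b.sum(),rect(q),np.linalg.lstsq(A,q[:,2],rcond=None)[0].round(4))
    if n=="side": cv2.imwrite("pics/s4.png",cv2.resize(d["pixels"][80:220,140:320,::-1],None,fx=4,fy=4))
E
```

```text
t: 28.85
tcp_pos: [0.5657, 0.1996, 0.2387]
tool_rot: [0.629, 0.777, -0.001, -0.001]
force: [0.2, 0.7, -0.5]
finger_gap: 0.997
gripper_force: 0.0
wrist 0.055 6076 (array([566.6, 200.8]), array([ 84.1, 103.4]), 11.98) [ 0.0002 -0.0026  0.0619]
wrist 0.11 969 (array([566.9, 199.6]), array([21.8, 35.5]), 11.91) [ 0.0091 -0.033   0.1173]
side 0.055 575 (array([568. , 199.5]), array([ 84.7, 100.9]), 12.49) [0.0024 0.0088 0.0637]
side 0.11 88 (array([567.3, 199.3]), array([21. , 39.2]), 12.74) [0.0774 0.0891 0.1177]
```

View pics/s4.png

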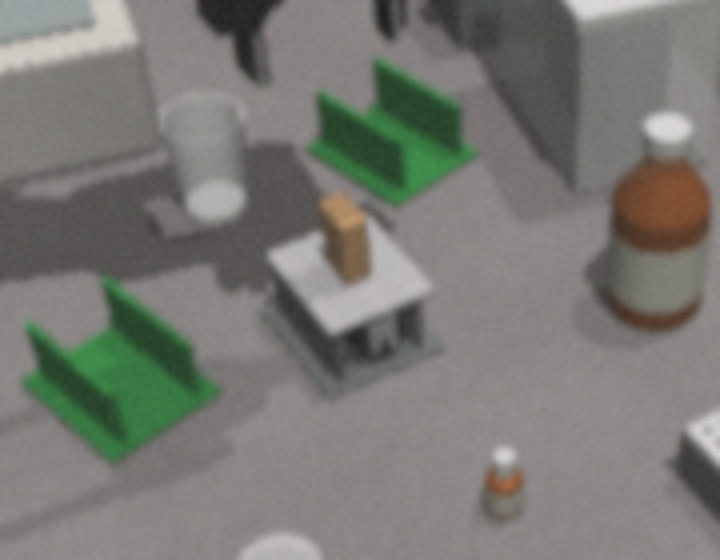

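The roller sits level at (350,280) on both walls of the grey rest, with guard top at 62 mm and the same position and yaw as found. The gripper is clear, so I hand the job in.

```bash
python3 -c "
from station import job; print(job.sign_off())"
```

```text
the job is handed in; nothing more can be done
None
```

The job is handed in at about 29 s of 72 s: all six strips measured home after one slow pass at 10–15 N, and the roller is parked upright in its grey rest as found and released; sign-off gave no verdict.

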